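# Load the sample vials into the block warmer and hold the temperature probe in its guide

### The job

Stand the two white-capped amber vials from the bench upright in the two empty cells of the white block warmer, one in each, and let go of them. Then lift the yellow-handled temperature probe out of its stand and lower its rod straight down through the metal guide collar, without the probe touching the warmer anywhere, until the red ring on the rod is level with the collar's top face. Finish while still holding it there, still, upright and centred in the hole, and leave the blue-capped vial, the beaker and the pipette-tip box where they are.

Things in the scene. Friction and masses are not known exactly. Their poses are not given: they have to be found in the camera images.
- warmer: white laboratory block warmer fixed to the bench, 110 mm along its x, 260 mm along its y, plus a sloping control panel 45 mm deep on its -x side; origin on the bench at the middle of the 110 x 260 mm body, z up. Its top is 65 mm above the bench. Along y it has the guide collar at y = -95 mm and three open cells in a row at y = -30, +30 and +90 mm, all at x = 0. The panel is lower than the top
- guide (a point): centre of the mouth of the round guide hole, in the top face of a 60 x 60 mm grey metal block that stands 85 mm above the bench (20 mm proud of the white top); hole 22 mm in diameter with a 2 mm chamfer, straight down, blind, 65 mm deep; z is up
- cell_1 (a point): centre of the floor of a square open-topped cell of the warmer, 52 x 52 mm inside (8 mm dividers, cells 60 mm apart) and 30 mm deep; the floor is 35 mm and the rim 65 mm above the bench; axes as the warmer's. Empty at the start, the cell next to the guide collar
- cell_2 (a point): centre of the floor of a square open-topped cell of the warmer, 52 x 52 mm inside (8 mm dividers, cells 60 mm apart) and 30 mm deep; the floor is 35 mm and the rim 65 mm above the bench; axes as the warmer's. Empty at the start, the middle cell
- vial_a_mid (a point): amber glass vial with white screw cap, a plain upright cylinder 32 mm in diameter and 90 mm tall, about 60 g, standing on the bench; this point is on its axis, half-way up (45 mm above its foot); z is up along its axis. To be loaded
- vial_b_mid (a point): amber glass vial with white screw cap, a plain upright cylinder 32 mm in diameter and 90 mm tall, about 60 g, standing on the bench; this point is on its axis, half-way up (45 mm above its foot); z is up along its axis. To be loaded (same as the other)
- probe_handle (a point): centre (half-way up) of the probe's yellow square handle, 22 x 22 mm and 55 mm tall, flats square to its x and y axes, z up; a low 6 mm button 16 mm wide on top. The probe (about 80 g) is rigid: below the handle a steel rod 8 mm in diameter reaches 110 mm down from the handle's underside, so the tip is 137.5 mm below this point. A red ring on the rod is centred 40 mm above the tip (97.5 mm below this point)
- probe_tip (a point): lower end of the probe's rod, on its axis; z is up along the rod
- probe: the probe itself; origin at the tip of its rod, axes as those of the handle
- stand: fixed probe stand: 80 x 80 mm grey foot, two uprights and a 44 x 60 mm top plate whose upper face is 118 mm above the bench, with a 14 mm through hole over the origin in which the rod hangs loosely while the handle rests on the plate; origin on the bench, z up. The probe comes out straight up; its tip hangs 8 mm above the bench
- vial_a: one of the two white-capped vials; origin at the centre of its foot
- vial_b: the other white-capped vial; origin at the centre of its foot
- vial_c: blue-capped amber vial of the same size, already in the warmer's third cell (y = +90 mm); origin at the centre of its foot; leave alone
- beaker: small empty glass beaker, 56 mm in diameter, 70 mm tall, on the bench; origin at the centre of its foot; leave alone
- tipbox: yellow and green pipette-tip box, 80 x 120 mm, 58 mm tall, on the bench; origin at the centre of its underside; leave alone
Things that resemble listed ones, but are neither listed nor needed, are in the scene too. What is shaped like the vial_a but black or green is not meant. Several things look just like the stand: the one meant starts farthest to the robot's left.

How it is judged:
By the outcome, as a careful person would: the job done as asked, in the order asked, and still so for the second after the job is handed in, while the arm keeps its last pose, push and grip.
It also fails if it takes over 67 s, if anything falls off the work surface, if the arm or the gripper's body presses on something with over 40 N, if the wrist force passes 120 N, or if a joint passes its speed limit or range.

### The arm

A 7-joint arm with a two-finger parallel gripper is mounted at the origin on the work surface. World frame = base frame: x ahead of the robot, y to its left, z up, the work surface at z = 0. Lengths are in m, angles in rad, forces in N, time in s.
With the tool pointing down it reaches from about 0.4 to 0.85 m from the base axis. Payload 10.4 kg.
Tool frame: the origin (TCP) lies at the very end of the fingers, on their centre line; the grasp point (between the pads) lies manip.grasp_offset behind it (manip.grasp_offset is the distance from the TCP to the grasp point, in m); z points along the fingers, x is the direction in which the jaws open and shut, and the axes are right-handed (so a half turn about z gives the same grasp; the last joint's range is limited). The gripper opens to 85 mm and grips with 20 to 120 N. Pads are 22 mm wide; open, the fingers measure 114 mm over their backs; the gripper's body (76 mm by 85 mm) begins 54 mm behind the grasp point. The pads swing forward as they close: fully open they stand 13 mm farther back than shut.
Start: joints at [-1.272, 0.332, -0.065, 1.46, 0.022, 1.35, -0.088], TCP at [0.198, 0.593, 0.231] pointing down, gripper open.
Joint ranges: [-2.6, 2.6], [-0.5, 2.12], [-1.47, 1.34], [0.16, 2.42], [-1.27, 4.41], [0.06, 2.06], [-2.6, 2.6]. Speed limits (rad/s): [2.22, 2.22, 2.79, 2.79, 3.14, 3.14, 3.14].

### API

Orientations are given as a unit quaternion [x, y, z, w].
In Python, from workcell import manip gives the robot as it stands.
- The arm moves only by the shell command python3 -m crank 'ROWS' [FORCE]. ROWS is JSON, a list that holds one entry, the list of rows, each a list of 7 numbers: the shift along the world's x, y, z in units of 60 mm (1.0 is 60 mm), then the turn, a rotation vector about the world's x, y, z in units of 5 degrees (1.0 is 5 degrees), then the finger opening in mm, from 0 to 85.4. A call has 1 to 8 rows; each row shifts and turns the commanded pose from where the row before left it; what a row does not reach is not made up. A row lasts 1/8 s, in which the tool goes at most 62.5 mm and 10.7 degrees, less where a joint would pass 70% of its speed; a pose out of reach is approached as far as the arm can. A call is refused whole if a number of a shift passes 1 or a number of a turn 1, either way. A call with a gripper value outside its range is refused whole. The fingers move at their own pace and stop on an object; FORCE is the grip in N (left out, the last holds). Time passes only in rows, so rows that do not move let the fingers close. It gives the time, the measured TCP pose, the force and the opening at its end, in the units of the state.
- manip.get_obs(): the state, without advancing time (a new reading comes with each control period).
- manip.camera(name): name is "side" or "top"; returns (picture, depth): 420x560x3 uint8, blue, green, red; 420x560 float32, m along the optical axis (not along the pixel's ray), 0 where there is no reading.
- manip.get_calibration(name): a dict with "fx", "fy", "cx", "cy" (pixels), "rvec" (rotation vector, rad) and "tvec" (3), from world to camera coordinates, as OpenCV has them. Camera axes: x right, y down, z forward; pixel columns grow to the right and rows downward; lengths in m; the calibration is good to about 2 mm. A picture is of the moment at which its call begins. get_calibration takes no time and is no camera call.
- manip.hand_in(): hands the job in, once; it reports no verdict.
The state is a dict: "clock": time; "joint_pos": joint angles; "joint_velocities": joint speeds; "tau": joint torques, N m; "position": TCP position; "ee_rot": TCP orientation; "ft_force": force on the tool from outside, world axes, zero at the start; "torque": the same for the moment, N m; "grip_width": opening from 0.0 (shut) to 1.0 (fully open).
Only numpy, scipy, OpenCV 4.12 (cv2) and the standard library are available. Lean on these libraries where they do the work, as an engineer would, in place of code of your own. Each camera call takes 0.05 s, during which the arm holds its last target.

## Working session

There is one attempt and no reset: what is moved stays moved. The work goes in short steps, Python scripts to look and compute and a shell command to move; the robot and the scene stay as the last step left them, time stands still between calls to the robot, and variables do not carry over. Pictures are saved under pics/ and viewed, and the job is handed in when it is done.

```bash
mkdir -p pics; ls
python3 - <<'E'
from workcell import manip
import cv2,numpy as np
print(manip.get_obs(), manip.grasp_offset)
for n in("side","top"):
    im,d=manip.camera(n); cv2.imwrite(f"pics/{n}0.png",im); np.savez(f"pics/{n}0.npz",im=im,d=d)
    print(n,manip.get_calibration(n))
E
```

```text
pics
{'clock': 0.0, 'joint_pos': array([-1.27161575,  0.33285488, -0.06469204,  1.46100361,  0.02160141,
        1.34991939, -0.08851323]), 'joint_velocities': array([-0.00106324, -0.00027985, -0.00104352, -0.00087827,  0.00040399,
        0.00181712, -0.00148884]), 'tau': array([ 1.03103281e-03, -6.25457096e+01,  4.99246339e-02, -3.91614318e+01,
        1.61963655e-02,  9.86206869e-03, -1.55678418e-05]), 'position': array([0.19754286, 0.59252806, 0.2304968 ]), 'ee_rot': array([ 8.11250195e-01,  5.84698697e-01, -5.80991256e-04,  4.66081152e-04]), 'ft_force': array([-1.06992173,  0.19022923, -0.04587418]), 'torque': array([ 0.01149645,  0.04069981, -0.0222439 ]), 'grip_width': 0.9960197875129336} 0.0187
side {'fx': 492.02861911081396, 'fy': 492.02861911081396, 'cx': 279.63098255454594, 'cy': 210.58494356502538, 'rvec': array([ 2.22889115, -0.83338059,  0.3566574 ]), 'tvec': array([-0.43074525,  0.3489912 ,  1.11094904])}
top {'fx': 493.99114529854194, 'fy': 493.99114529854194, 'cx': 278.92261193912776, 'cy': 214.7071185640025, 'rvec': array([ 2.14468262, -2.14681951,  0.14215775]), 'tvec': array([0.0077256 , 0.5734497 , 1.61537378])}
```

View pics/top0.png

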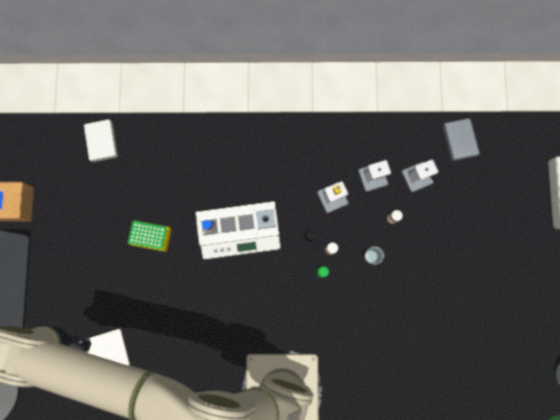

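View pics/side0.png

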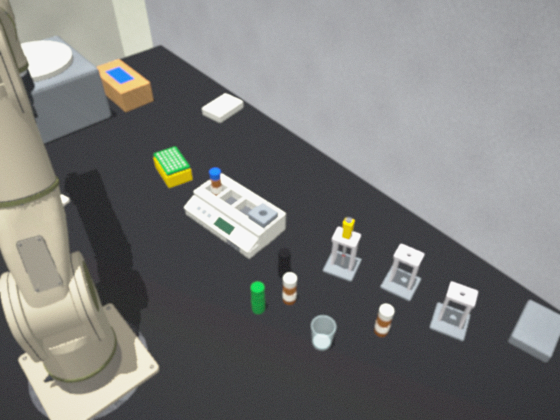

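The top view shows the warmer around (238,230), with the collar at (265,219). The white caps are at (332,248) and (397,216), and the probe is at (337,189) in the leftmost stand. The beaker is at (374,256). The side view agrees. I'll zoom in and measure next.

```bash
cat > h.py <<'E'
import numpy as np,cv2
from workcell import manip
def cal(n):
    c=manip.get_calibration(n);R=cv2.Rodrigues(c['rvec'])[0];return c,R,np.array(c['tvec'])
def ray(n,u,v):
    c,R,t=cal(n);d=R.T@np.array([(u-c['cx'])/c['fx'],(v-c['cy'])/c['fy'],1]);return -R.T@t,d
def atz(n,u,v,z):
    o,d=ray(n,u,v);return o+d*(z-o[2])/d[2]
def cloud(n,D):
    c,R,t=cal(n);v,u=np.mgrid[:D.shape[0],:D.shape[1]]
    P=np.stack([(u-c['cx'])/c['fx']*D,(v-c['cy'])/c['fy']*D,D],-1);return (P-t)@R
def proj(n,p):
    c,R,t=cal(n);q=R@np.array(p)+t;return q[0]/q[2]*c['fx']+c['cx'],q[1]/q[2]*c['fy']+c['cy']
E
python3 - <<'E'
from h import *
T=np.load('pics/top0.npz');S=np.load('pics/side0.npz')
a=T['im'][180:280,185:345];b=T['im'][150:270,300:440]
cv2.imwrite('pics/ta.png',cv2.resize(a,None,fx=5,fy=5,interpolation=cv2.INTER_CUBIC))
cv2.imwrite('pics/tb.png',cv2.resize(b,None,fx=5,fy=5,interpolation=cv2.INTER_CUBIC))
cv2.imwrite('pics/sb.png',cv2.resize(S['im'][160:340,180:400],None,fx=3.3,fy=3.3,interpolation=cv2.INTER_CUBIC))
P=cloud('top',T['d']);Q=cloud('side',S['d'])
for p in [(332,248),(397,216),(337,189),(265,219),(240,231),(310,236),(374,256),(300,300)]:print(p,P[p[1],p[0]].round(4))
for p in [(290,279),(386,312),(349,222),(263,213),(257,288),(229,183)]:print('s',p,Q[p[1],p[0]].round(4))
E
```

```text
(332, 248) [ 0.4581 -0.1639  0.0901]
(397, 216) [ 0.562  -0.3768  0.087 ]
(337, 189) [ 0.6332 -0.1728  0.1821]
(265, 219) [0.5605 0.0542 0.0287]
(240, 231) [0.5164 0.1352 0.0622]
(310, 236) [ 0.4966 -0.0933  0.0934]
(374, 256) [ 0.4368 -0.313   0.0092]
(300, 300) [ 0.2905 -0.0629  0.0031]
s (290, 279) [ 0.4583 -0.1669  0.09  ]
s (386, 312) [ 0.5584 -0.3786  0.0927]
s (349, 222) [ 0.6349 -0.1811  0.1776]
s (263, 213) [0.5652 0.0627 0.0693]
s (257, 288) [ 0.3819 -0.136   0.0905]
s (229, 183) [0.5723 0.2286 0.0647]
```

View pics/ta.png

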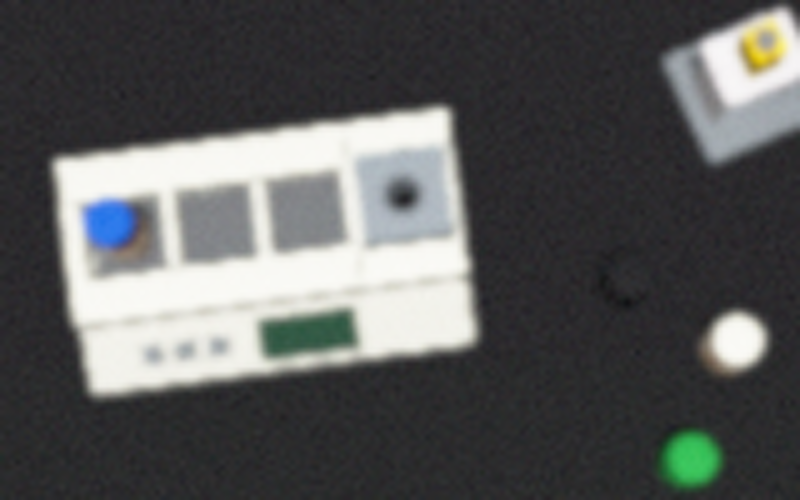

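View pics/tb.png

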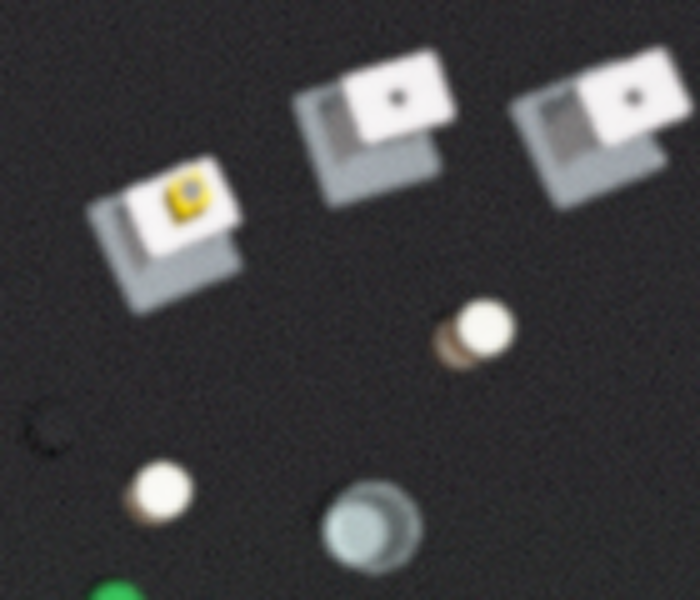

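View pics/sb.png

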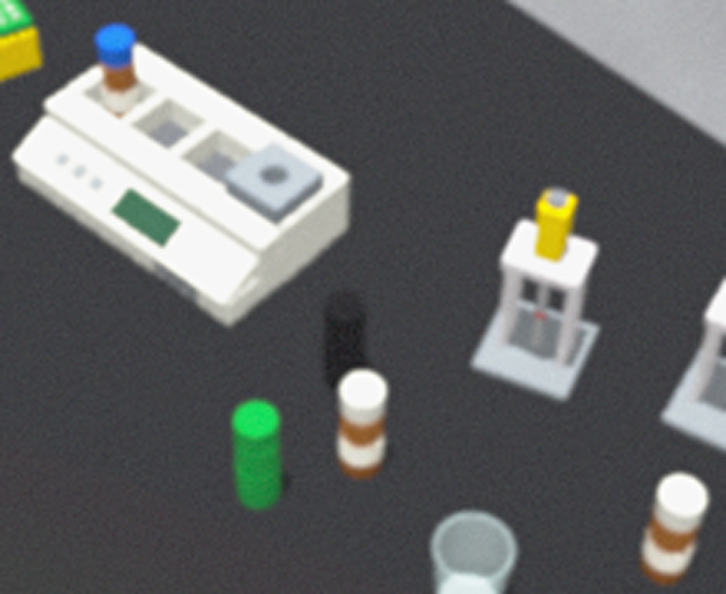

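Run:
```python
from h import *
def f(x,y,ox,oy,s):return ((x+.5)/s-.5+ox,(y+.5)/s-.5+oy)
ta=lambda x,y:f(x,y,185,180,5);tb=lambda x,y:f(x,y,300,150,5);sb=lambda x,y:f(x,y,180,160,3.3)
print('cap a top',atz('top',*ta(738,341),.09).round(4),'side',atz('side',*sb(363,387),.09).round(4))
print('cap a tb',atz('top',*tb(162,492),.09).round(4))
print('cap b top',atz('top',*tb(486,328),.09).round(4),'side',atz('side',*sb(681,493),.09).round(4))
print('hole',atz('top',*ta(403,194),.085).round(4),'side',atz('side',*sb(275,175),.085).round(4))
c=np.array([atz('top',*ta(*p),.085) for p in[(355,158),(443,148),(455,232),(367,245)]]);print('collar',c.mean(0).round(4))
c=np.array([atz('top',*ta(*p),.065) for p in[(52,158),(450,107),(468,270),(75,325)]]);print('body',c.round(4),c.mean(0).round(4))
v=c[0]-c[1];w=c[3]-c[2];y=v+w;yaw=np.arctan2(-y[0],y[1]);print(np.degrees(yaw),np.linalg.norm(v),np.linalg.norm(c[0]-c[3]))
o=c.mean(0);R=np.array([[np.cos(yaw),-np.sin(yaw)],[np.sin(yaw),np.cos(yaw)]])
for yy in(-.095,-.03,.03,.09):print(yy,(o[:2]+R@[0,yy]).round(4))
print('cells floor',atz('top',*ta(216,224),.065).round(4),atz('top',*ta(306,211),.065).round(4))
print('button',atz('top',*tb(191,190),.181).round(4),atz('side',*sb(558,197),.181).round(4))
c=np.array([atz('top',*tb(*p),.118) for p in[(124,191),(213,156),(242,222),(157,258)]]);print('plate',c.round(4),c.mean(0).round(4))
for a,b in((0,1),(3,2),(0,3),(1,2)):
  d=c[b]-c[a];print(np.degrees(np.arctan2(d[1],d[0])),np.linalg.norm(d))
# handle mask by color
T=np.load('pics/top0.npz');im=T['im'].astype(int);m=((im[...,1]>120)&(im[...,0]<110)&(im[...,2]>150));m[:,:300]=0;m[:,360:]=0
ys,xs=np.nonzero(m);print(len(xs),xs.mean(),ys.mean(),cv2.minAreaRect(np.stack([xs,ys],1).astype(np.float32)))
cp=cloud('top',T['d']);print(np.median(cp[ys,xs],0))
for uv in [(317,185,345,212)]:pass
def caps(name,im,u,v,r=14):
  g=im.min(2).astype(int);m=np.zeros_like(g);m[v-r:v+r,u-r:u+r]=(g[v-r:v+r,u-r:u+r]>150)
  n,l,s,ce=cv2.connectedComponentsWithStats(m.astype(np.uint8));k=1+np.argmax(s[1:,4]);print(name,s[k],ce[k],atz('top',*ce[k],.09).round(4))
caps('a',T['im'],332,248);caps('b',T['im'],397,216)
from scipy.spatial.transform import Rotation as Ro
ob=manip.get_obs();print(Ro.from_quat(ob['ee_rot']).as_matrix().round(3))
```

```text
cap a top [ 0.4587 -0.1645  0.09  ] side [ 0.4619 -0.1617  0.09  ]
cap a tb [ 0.4581 -0.1639  0.09  ]
cap b top [ 0.5643 -0.3755  0.09  ] side [ 0.5662 -0.3726  0.09  ]
hole [0.5551 0.0515 0.085 ] side [0.5562 0.0515 0.085 ]
collar [0.554  0.0502 0.085 ]
body [[0.5821 0.2846 0.065 ]
 [0.6158 0.0213 0.065 ]
 [0.5073 0.0094 0.065 ]
 [0.4715 0.2669 0.065 ]] [0.5442 0.1455 0.065 ]
7.61518408224953 0.2654469944924585 0.11203959379265083
-0.095 [0.5568 0.0514]
-0.03 [0.5482 0.1158]
0.03 [0.5402 0.1753]
0.09 [0.5323 0.2347]
cells floor [0.538  0.1754 0.065 ] [0.5465 0.1161 0.065 ]
button [ 0.6378 -0.1755  0.181 ] [ 0.6383 -0.1766  0.181 ]
plate [[ 0.6496 -0.1396  0.118 ]
 [ 0.6725 -0.1972  0.118 ]
 [ 0.6293 -0.215   0.118 ]
 [ 0.6059 -0.1602  0.118 ]] [ 0.6393 -0.178   0.118 ]
-68.37632621873524 0.06194141131461837
-66.96638495847274 0.059592479442796546
-154.82648613975317 0.048283568335566684
-157.61292647964626 0.04672876441145647
31 336.35483870967744 190.51612903225808 ((336.2930908203125, 190.51724243164062), (7.242117881774902, 5.570859909057617), 21.801406860351562)
[ 0.63118986 -0.1703847   0.17198849]
a [327 243  11  11  91] [332.0989011  247.71428571] [ 0.459  -0.1642  0.09  ]
b [392 210  10  11  86] [396.59302326 215.19767442] [ 0.5643 -0.3748  0.09  ]
[[ 0.316  0.949 -0.   ]
 [ 0.949 -0.316 -0.001]
 [-0.001  0.    -1.   ]]
```

Positions that agree across both views, and match the known sizes:

| Item | x, y (m) |
|---|---|
| Vial a | (0.459, -0.164) |
| Vial b | (0.564, -0.3745) |
| Cell 1 | (0.547, 0.116) |
| Cell 2 | (0.539, 0.1755) |
| Guide hole | (0.5555, 0.0515) |
| Probe | (0.638, -0.176) |

The warmer yaw is about 7.6° and the stand yaw about 22°. I'll swing round to vial a and turn the jaws to the warmer's x axis.

```bash
python3 -m crank '[[[0.7,-0.7,0,0,0,-0.8,60],[0.7,-0.7,0,0,0,-0.8,60],[0.7,-0.7,0,0,0,-0.8,60],[0.7,-0.7,0,0,0,-0.8,60],[0.7,-0.7,0,0,0,-0.8,60],[0.7,-0.7,0,0,0,-0.8,60],[0.17,-0.84,0,0,0,-0.8,60],[0.17,-0.84,0,0,0,-0.8,60]]]' 30
python3 -m crank '[[[0.17,-0.84,0,0,0,-0.8,60],[0.17,-0.84,0,0,0,-0.8,60],[0.17,-0.84,0,0,0,-0.8,60],[-0.14,-0.84,0,0,0,-0.8,60],[-0.14,-0.84,0,0,0,-0.8,60],[-0.14,-0.84,0,0,0,-0.8,60],[-0.14,-0.84,0,0,0,-0.8,60],[-0.14,-0.84,0,0,0,-0.8,60]]]'
python3 -m crank '[[[0,0,0,0,0,0,60],[0,0,0,0,0,0,60]]]'
cat > st.py <<'E'
from h import *
from scipy.spatial.transform import Rotation as Ro
import sys
o=manip.get_obs();M=Ro.from_quat(o['ee_rot']).as_matrix()
print('t',round(o['clock'],2),'p',o['position'].round(4),'jaw',np.degrees(np.arctan2(M[1,0],M[0,0])).round(2),'z',M[:,2].round(4),'F',o['ft_force'].round(1),'w',round(o['grip_width']*85.4,1),'j',o['joint_pos'].round(2))
if len(sys.argv)>3:
    g=np.array([float(a) for a in sys.argv[1:4]]);print('need units',((g-o['position'])/.06).round(3))
E
python3 st.py 0.459 -0.164 0.05
```

```text
clock: 1.1
position: [0.4703, 0.2382, 0.2309]
ee_rot: [0.941, 0.337, -0.0, 0.0]
ft_force: [0.0, 0.1, 1.0]
grip_width: 0.704
clock: 2.1
position: [0.458, -0.1645, 0.2312]
ee_rot: [0.998, 0.065, 0.0, -0.0]
ft_force: [1.5, -0.2, -0.1]
grip_width: 0.698
clock: 2.35
position: [0.4586, -0.1625, 0.2311]
ee_rot: [0.998, 0.066, -0.0, -0.0]
ft_force: [0.4, 0.7, 0.2]
grip_width: 0.703
t 2.35 p [ 0.4586 -0.1625  0.2311] jaw 7.59 z [-4.e-04  4.e-04 -1.e+00] F [0.4 0.7 0.2] w 60.0 j [-0.39  0.    0.65  1.84 -0.    1.3   0.39]
need units [ 0.006 -0.025 -3.018]
```

```bash
python3 -m crank '[[[0,-0.02,-0.6,0,0,0,60],[0,0,-0.6,0,0,0,60],[0,0,-0.6,0,0,0,60],[0,0,-0.6,0,0,0,60],[0,0,-0.6,0,0,0,60],[0,0,0,0,0,0,60]]]'
python3 st.py 0.459 -0.164 0.05
python3 -m crank '[[[0,0,0,0,0,0,20],[0,0,0,0,0,0,20],[0,0,0,0,0,0,20],[0,0,0,0,0,0,20],[0,0,0,0,0,0,20]]]' 30
python3 st.py 0.459 -0.164 0.05
```

```text
clock: 3.1
position: [0.457, -0.1626, 0.0493]
ee_rot: [0.998, 0.067, -0.003, -0.0]
ft_force: [0.7, 0.1, 1.1]
grip_width: 0.705
t 3.1 p [ 0.457  -0.1626  0.0493] jaw 7.7 z [-5.2e-03  4.0e-04 -1.0e+00] F [0.7 0.1 1.1] w 60.2 j [-0.33  0.25  0.64  2.04 -0.19  0.91  0.55]
need units [ 0.033 -0.023  0.012]
clock: 3.72
position: [0.4599, -0.1642, 0.0528]
ee_rot: [0.998, 0.066, 0.001, -0.0]
ft_force: [-1.1, 1.7, 8.9]
grip_width: 0.367
t 3.73 p [ 0.4599 -0.1642  0.0528] jaw 7.58 z [ 2.8e-03  5.0e-04 -1.0e+00] F [-1.1  1.7  8.9] w 31.4 j [-0.33  0.25  0.64  2.04 -0.19  0.91  0.55]
need units [-0.014  0.003 -0.047]
```

```bash
python3 -m crank '[[[0,0,0.3,0,0,0,20],[0,0,0.6,0,0,0,20],[0,0,0.6,0,0,0,20],[0,0,0.6,0,0,0,20],[0,0,0.6,0,0,0,20],[0,0,0,0,0,0,20]]]'
python3 st.py 0.539 0.1755 0.13
```

```text
clock: 4.47
position: [0.4601, -0.1647, 0.2164]
ee_rot: [0.998, 0.066, 0.003, 0.0]
ft_force: [-0.1, -0.2, -0.4]
grip_width: 0.367
t 4.47 p [ 0.4601 -0.1647  0.2164] jaw 7.55 z [ 5.9e-03  3.0e-04 -1.0e+00] F [-0.1 -0.2 -0.4] w 31.3 j [-0.4   0.01  0.67  1.87 -0.01  1.26  0.4 ]
need units [ 1.315  5.67  -1.44 ]
```

```bash
python3 -m crank '[[[0.16,0.7,0,0,0,0,20],[0.16,0.7,0,0,0,0,20],[0.17,0.7,0,0,0,0,20],[0.17,0.7,0,0,0,0,20],[0.17,0.7,0,0,0,0,20],[0.17,0.7,0,0,0,0,20],[0.17,0.7,0,0,0,0,20],[0.16,0.7,0,0,0,0,20]]]'
python3 -m crank '[[[0,0,0,0,0,0,20],[0,0,0,0,0,0,20],[0,0,0,0,0,0,20]]]'
python3 - <<'E'
from h import *
for n in("side","top"):
    im,d=manip.camera(n);np.savez(f"pics/{n}1.npz",im=im,d=d)
    c=im[100:300,130:400] if n=="side" else im[150:280,180:350]
    cv2.imwrite(f"pics/{n}1.png",cv2.resize(c,None,fx=(2.9 if n=="side" else 4.5),fy=(2.9 if n=="side" else 4.5),interpolation=cv2.INTER_CUBIC))
E
python3 st.py 0.539 0.1755 0.10
```

```text
clock: 5.48
position: [0.5383, 0.1729, 0.2127]
ee_rot: [0.998, 0.066, -0.0, 0.0]
ft_force: [-0.3, -0.1, -0.5]
grip_width: 0.366
clock: 5.85
position: [0.5385, 0.1703, 0.2133]
ee_rot: [0.998, 0.065, 0.0, 0.0]
ft_force: [0.5, -0.7, -0.5]
grip_width: 0.363
t 5.95 p [0.5385 0.1707 0.2135] jaw 7.47 z [ 3.e-04  2.e-04 -1.e+00] F [ 0.7 -1.1 -0.6] w 31.4 j [-0.73  0.21  0.39  1.67 -0.08  1.28 -0.19]
need units [ 0.008  0.081 -1.892]
```

View pics/side1.png

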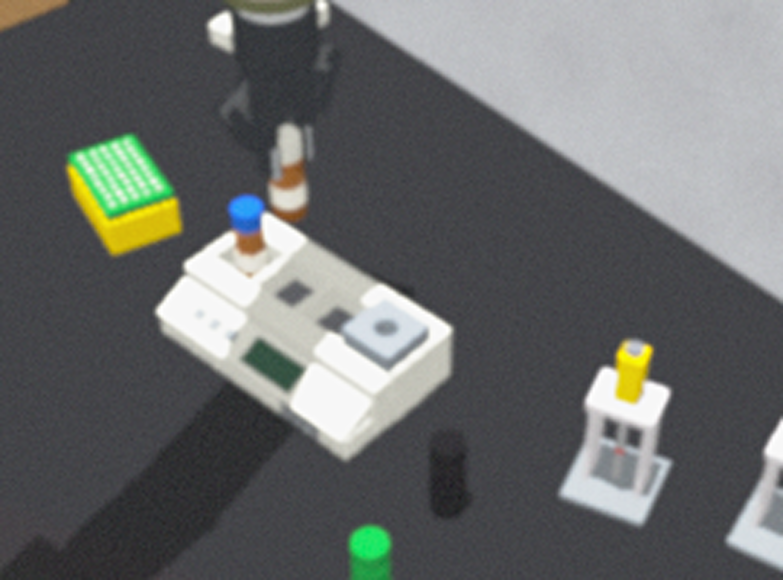

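View pics/top1.png

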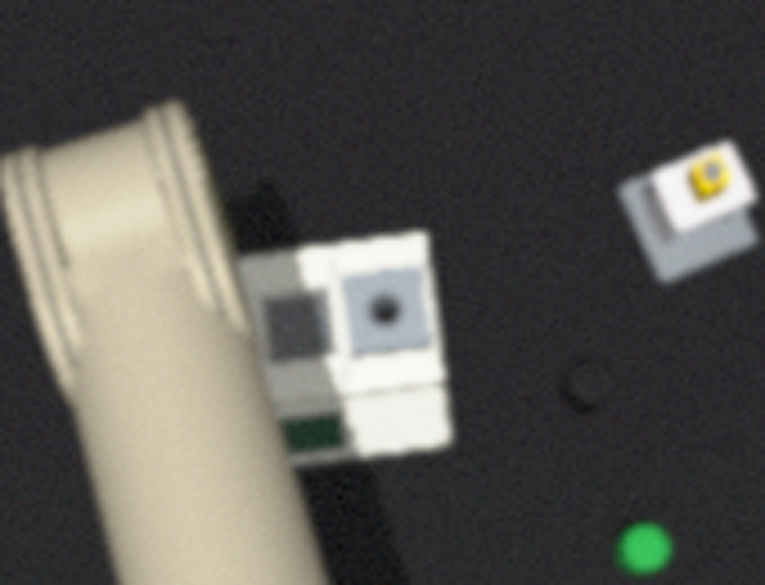

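```bash
python3 - <<'E'
from h import *
print(atz('side',229.2,175.2-3,0.161))
E
python3 -m crank '[[[0.01,0.07,-0.6,0,0,0,20],[0,0,-0.6,0,0,0,20],[0,0,0,0,0,0,20]]]'
python3 st.py 0.539 0.1755 0.088
```

```text
[0.53870267 0.17259118 0.161     ]
clock: 6.32
position: [0.5375, 0.1748, 0.1393]
ee_rot: [0.998, 0.066, -0.002, 0.001]
ft_force: [-0.4, 0.1, -1.0]
grip_width: 0.368
t 6.33 p [0.5375 0.1748 0.1393] jaw 7.52 z [-0.0041 -0.0021 -1.    ] F [-0.4  0.1 -1. ] w 31.4 j [-0.72  0.28  0.38  1.75 -0.11  1.13 -0.17]
need units [ 0.026  0.011 -0.855]
```

```bash
python3 -m crank '[[[0.02,0,-0.4,0,0,0,20],[0,0,-0.3,0,0,0,20],[0,0,-0.06,0,0,0,20],[0,0,-0.04,0,0,0,20],[0,0,0,0,0,0,20],[0,0,0,0,0,0,20]]]'
python3 st.py 0.539 0.1755 0.088
```

```text
clock: 7.08
position: [0.5406, 0.1761, 0.0939]
ee_rot: [0.998, 0.066, 0.0, -0.0]
ft_force: [-0.2, 0.6, 0.3]
grip_width: 0.365
t 7.08 p [0.5406 0.1761 0.0939] jaw 7.56 z [ 8.e-04  4.e-04 -1.e+00] F [-0.2  0.6  0.3] w 31.2 j [-0.71  0.34  0.37  1.79 -0.14  1.04 -0.15]
need units [-0.026 -0.009 -0.098]
```

```bash
python3 -m crank '[[[0,0,-0.04,0,0,0,20],[0,0,-0.03,0,0,0,20],[0,0,0,0,0,0,20],[0,0,0,0,0,0,20]]]'
python3 st.py 0.539 0.1755 0.088
```

```text
clock: 7.58
position: [0.5403, 0.1759, 0.0891]
ee_rot: [0.998, 0.066, 0.0, -0.0]
ft_force: [0.7, -0.4, -1.4]
grip_width: 0.368
t 7.58 p [0.5403 0.1759 0.0891] jaw 7.56 z [ 0.  0. -1.] F [ 0.7 -0.4 -1.4] w 31.4 j [-0.71  0.34  0.37  1.79 -0.14  1.03 -0.15]
need units [-0.021 -0.007 -0.019]
```

```bash
python3 -m crank '[[[0,0,-0.03,0,0,0,20],[0,0,0,0,0,0,20],[0,0,0,0,0,0,20]]]'
python3 st.py 0.539 0.1755 0.088
```

```text
clock: 7.95
position: [0.5405, 0.176, 0.0879]
ee_rot: [0.998, 0.066, 0.0, -0.0]
ft_force: [-2.0, -2.0, 4.3]
grip_width: 0.369
t 7.95 p [0.5405 0.176  0.0879] jaw 7.56 z [ 6.e-04  5.e-04 -1.e+00] F [-2.  -2.   4.3] w 31.5 j [-0.71  0.34  0.37  1.8  -0.14  1.03 -0.15]
need units [-0.025 -0.009  0.002]
```

Contact at the expected floor height; release and rise.

```bash
python3 -m crank '[[[0,0,0,0,0,0,40],[0,0,0,0,0,0,50],[0,0,0,0,0,0,50],[0,0,0.3,0,0,0,50],[0,0,0.6,0,0,0,50],[0,0,0.6,0,0,0,50],[0,0,0.6,0,0,0,50]]]'
python3 st.py 0.5643 -0.3745 0.23
```

```text
clock: 8.82
position: [0.5404, 0.1758, 0.216]
ee_rot: [0.998, 0.066, 0.001, -0.0]
ft_force: [0.7, -0.1, -0.4]
grip_width: 0.581
t 8.82 p [0.5404 0.1758 0.216 ] jaw 7.55 z [ 1.2e-03  6.0e-04 -1.0e+00] F [ 0.7 -0.1 -0.4] w 49.6 j [-0.73  0.22  0.39  1.66 -0.09  1.28 -0.19]
need units [ 0.399 -9.172  0.234]
```

```bash
python3 -m crank '[[[0.05,-0.6,0.3,0,0,0,60],[0.05,-0.8,0,0,0,0,60],[0.05,-0.8,0,0,0,0,60],[0.05,-0.8,0,0,0,0,60],[0.05,-0.8,0,0,0,0,60],[0.05,-0.8,0,0,0,0,60],[0.05,-0.8,0,0,0,0,60],[0.05,-0.8,0,0,0,0,60]]]'
python3 -m crank '[[[0,-0.8,0,0,0,0,60],[0,-0.8,0,0,0,0,60],[0,-0.8,0,0,0,0,60],[0,-0.57,0,0,0,0,60],[0,0,0,0,0,0,60],[0,0,0,0,0,0,60],[0,0,0,0,0,0,60]]]'
python3 st.py 0.5643 -0.3745 0.05
```

```text
clock: 9.82
position: [0.5644, -0.1976, 0.2329]
ee_rot: [0.998, 0.066, 0.001, -0.0]
ft_force: [1.5, 0.9, 0.3]
grip_width: 0.703
clock: 10.7
position: [0.565, -0.3728, 0.2319]
ee_rot: [0.998, 0.067, 0.0, -0.0]
ft_force: [-0.3, 0.1, 0.2]
grip_width: 0.7
t 10.7 p [ 0.565  -0.3728  0.2319] jaw 7.68 z [ 9.e-04  6.e-04 -1.e+00] F [-0.3  0.1  0.2] w 59.8 j [ 0.06  0.51  0.67  1.34 -0.31  1.4   0.86]
need units [-0.012 -0.028 -3.031]
```

Run:
```python
from h import *
for n in("side","top"):
    im,d=manip.camera(n);np.savez(f"pics/{n}2.npz",im=im,d=d)
    c=im[130:350,150:450] if n=="side" else im[150:280,180:350]
    s=2.6 if n=="side" else 4.5
    cv2.imwrite(f"pics/{n}2.png",cv2.resize(c,None,fx=s,fy=s,interpolation=cv2.INTER_CUBIC))
```

```text
(no output)
```

View pics/side2.png

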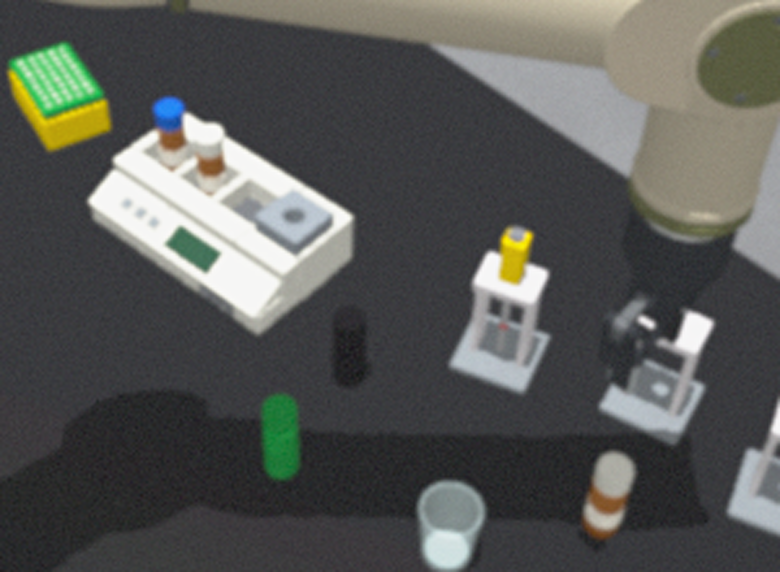

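View pics/top2.png

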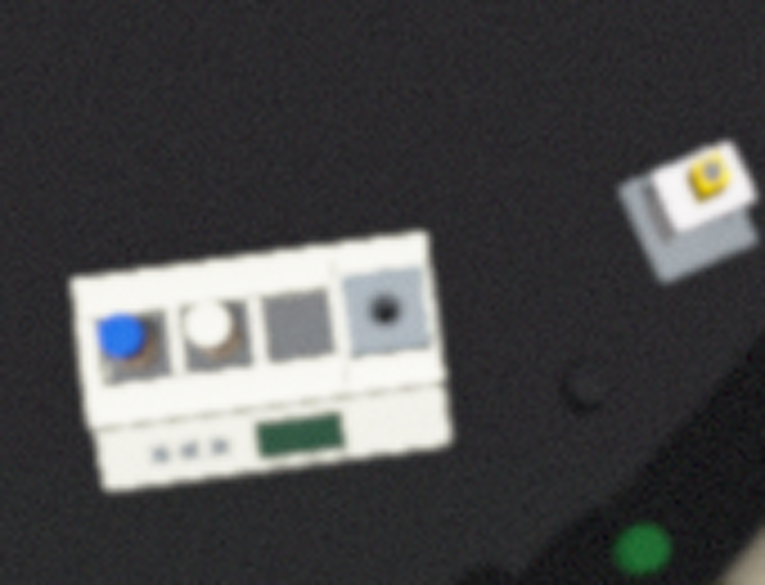

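Vial a stands upright in the middle cell, with its cap at (210,325) in the top crop. Vial b is in the clear, so I'll pick it up.

```bash
python3 -m crank '[[[-0.01,-0.02,-0.6,0,0,0,60],[0,0,-0.6,0,0,0,60],[0,0,-0.6,0,0,0,60],[0,0,-0.6,0,0,0,60],[0,0,-0.6,0,0,0,60],[0,0,0,0,0,0,60]]]'
python3 st.py 0.5643 -0.3745 0.05
python3 -m crank '[[[0,0,0,0,0,0,20],[0,0,0,0,0,0,20],[0,0,0,0,0,0,20],[0,0,0,0,0,0,20],[0,0,0,0,0,0,20]]]' 30
python3 st.py 0.5643 -0.3745 0.05
```

```text
clock: 11.55
position: [0.5625, -0.3736, 0.0489]
ee_rot: [0.998, 0.066, -0.002, -0.001]
ft_force: [0.1, 0.2, 0.8]
grip_width: 0.707
t 11.55 p [ 0.5625 -0.3736  0.0489] jaw 7.61 z [-0.0042  0.0026 -1.    ] F [0.1 0.2 0.8] w 60.4 j [ 0.1   0.66  0.6   1.52 -0.4   1.09  0.92]
need units [ 0.031 -0.014  0.019]
clock: 12.18
position: [0.5647, -0.3761, 0.0535]
ee_rot: [0.998, 0.066, 0.001, 0.001]
ft_force: [-1.1, 1.4, 7.5]
grip_width: 0.371
t 12.18 p [ 0.5647 -0.3761  0.0535] jaw 7.57 z [ 0.0029 -0.0013 -1.    ] F [-1.1  1.4  7.5] w 31.6 j [ 0.1   0.65  0.6   1.52 -0.4   1.09  0.92]
need units [-0.006  0.027 -0.058]
```

```bash
python3 -m crank '[[[0,0,0.3,0,0,0,20],[0,0,0.6,0,0,0,20],[0,0,0.7,0,0,0,20],[0,0,0.7,0,0,0,20],[0,0,0.6,0,0,0,20],[0,0.4,0,0,0,0,20],[0,0.7,0,0,0,0,20],[0,0.7,0,0,0,0,20]]]'
python3 -m crank '[[[-0.04,0.7,0,0,0,0,20],[-0.04,0.7,0,0,0,0,20],[-0.04,0.7,0,0,0,0,20],[-0.04,0.7,0,0,0,0,20],[-0.04,0.7,0,0,0,0,20],[-0.04,0.7,0,0,0,0,20],[-0.04,0.7,0,0,0,0,20],[0,0.7,0,0,0,0,20]]]'
python3 -m crank '[[[0,0.5,0,0,0,0,20],[0,0.25,0,0,0,0,20],[0,0,0,0,0,0,20],[0,0,0,0,0,0,20],[0,0,0,0,0,0,20]]]'
python3 st.py 0.547 0.116 0.0885
```

```text
clock: 13.18
position: [0.5634, -0.2667, 0.2267]
ee_rot: [0.998, 0.066, 0.001, 0.0]
ft_force: [0.2, 1.0, 0.5]
grip_width: 0.367
clock: 14.18
position: [0.5467, 0.0695, 0.2269]
ee_rot: [0.998, 0.066, 0.001, -0.0]
ft_force: [1.0, -0.1, 0.6]
grip_width: 0.366
clock: 14.8
position: [0.5471, 0.112, 0.2255]
ee_rot: [0.998, 0.065, 0.0, 0.0]
ft_force: [-0.1, -0.8, -0.7]
grip_width: 0.363
t 14.8 p [0.5471 0.112  0.2255] jaw 7.44 z [ 3.e-04 -2.e-04 -1.e+00] F [-0.1 -0.8 -0.7] w 31.0 j [-0.69  0.19  0.47  1.67 -0.09  1.3  -0.08]
need units [-1.000e-03  6.600e-02 -2.284e+00]
```

```bash
python3 -m crank '[[[0,0.06,-0.5,0,0,0,20],[0,0,-0.6,0,0,0,20],[0,0,-0.5,0,0,0,20],[0,0,-0.4,0,0,0,20],[0,0,-0.12,0,0,0,20],[0,0,0,0,0,0,20],[0,0,0,0,0,0,20],[0,0,0,0,0,0,20]]]'
python3 st.py 0.547 0.116 0.0885
```

```text
clock: 15.8
position: [0.5474, 0.1173, 0.099]
ee_rot: [0.998, 0.066, 0.001, -0.0]
ft_force: [0.5, -0.5, -1.1]
grip_width: 0.37
t 15.8 p [0.5474 0.1173 0.099 ] jaw 7.56 z [ 1.4e-03  6.0e-04 -1.0e+00] F [ 0.5 -0.5 -1.1] w 31.6 j [-0.67  0.32  0.45  1.81 -0.16  1.04 -0.03]
need units [-0.006 -0.021 -0.176]
```

```bash
python3 -m crank '[[[0,0,-0.08,0,0,0,20],[0,0,-0.06,0,0,0,20],[0,0,-0.03,0,0,0,20],[0,0,0,0,0,0,20],[0,0,0,0,0,0,20]]]'
python3 st.py 0.547 0.116 0.0885
```

```text
clock: 16.42
position: [0.547, 0.1172, 0.0883]
ee_rot: [0.998, 0.066, 0.0, -0.0]
ft_force: [-1.1, -0.0, 5.4]
grip_width: 0.366
t 16.43 p [0.547  0.1172 0.0883] jaw 7.56 z [ 4.e-04  3.e-04 -1.e+00] F [-1.1 -0.   5.4] w 31.3 j [-0.67  0.33  0.44  1.82 -0.16  1.02 -0.03]
need units [-0.001 -0.02   0.004]
```

```bash
python3 -m crank '[[[0,0,0,0,0,0,40],[0,0,0,0,0,0,50],[0,0,0,0,0,0,50],[0,0,0.3,0,0,0,50],[0,0,0.6,0,0,0,50],[0,0,0.8,0,0,0,50],[0,0,0.8,0,0,0,50],[0,0,0.7,0,0,0,50]]]'
python3 -m crank '[[[0.25,-0.6,0,0,0,0.5,50],[0.25,-0.8,0,0,0,0.5,50],[0.25,-0.8,0,0,0,0.5,50],[0.25,-0.8,0,0,0,0.5,50],[0.25,-0.8,0,0,0,0.5,50],[0.25,-0.8,0,0,0,0.5,50],[0,-0.3,0,0,0,0,50],[0,0,0,0,0,0,50]]]'
python3 -m crank '[[[0,0,0,0,0,0,50],[0,0,0,0,0,0,50]]]'
python3 st.py 0.638 -0.176 0.133
python3 - <<'E'
from h import *
for n in("side","top"):
    im,d=manip.camera(n);np.savez(f"pics/{n}3.npz",im=im,d=d)
    c=im[130:350,150:450] if n=="side" else im[150:280,180:350]
    s=2.6 if n=="side" else 4.5
    cv2.imwrite(f"pics/{n}3.png",cv2.resize(c,None,fx=s,fy=s,interpolation=cv2.INTER_CUBIC))
# clean handle yaw from earlier side/top images, upscaled
T=np.load('pics/top2.npz')['im'][175:215,315:360];S=np.load('pics/side2.npz')['im'][205:285,320:370]
a=cv2.resize(T,None,fx=14,fy=14,interpolation=cv2.INTER_CUBIC);b=cv2.resize(S,None,fx=7,fy=7,interpolation=cv2.INTER_CUBIC)
cv2.imwrite('pics/ha.png',a[:560,:]);cv2.imwrite('pics/hb.png',b)
E
```

```text
clock: 17.42
position: [0.5469, 0.1169, 0.2833]
ee_rot: [0.998, 0.066, 0.001, -0.0]
ft_force: [0.9, 1.2, -0.4]
grip_width: 0.588
clock: 18.42
position: [0.6364, -0.1781, 0.2807]
ee_rot: [0.981, 0.194, 0.0, 0.0]
ft_force: [0.7, 0.1, -0.3]
grip_width: 0.587
clock: 18.68
position: [0.6372, -0.1748, 0.2803]
ee_rot: [0.98, 0.197, 0.0, -0.0]
ft_force: [-0.2, 0.7, 0.4]
grip_width: 0.586
t 18.68 p [ 0.6372 -0.1748  0.2803] jaw 22.7 z [ 6.e-04  9.e-04 -1.e+00] F [-0.2  0.7  0.4] w 50.1 j [-0.22  0.43  0.6   1.31 -0.24  1.47  0.76]
need units [ 0.014 -0.02  -2.455]
```

View pics/side3.png

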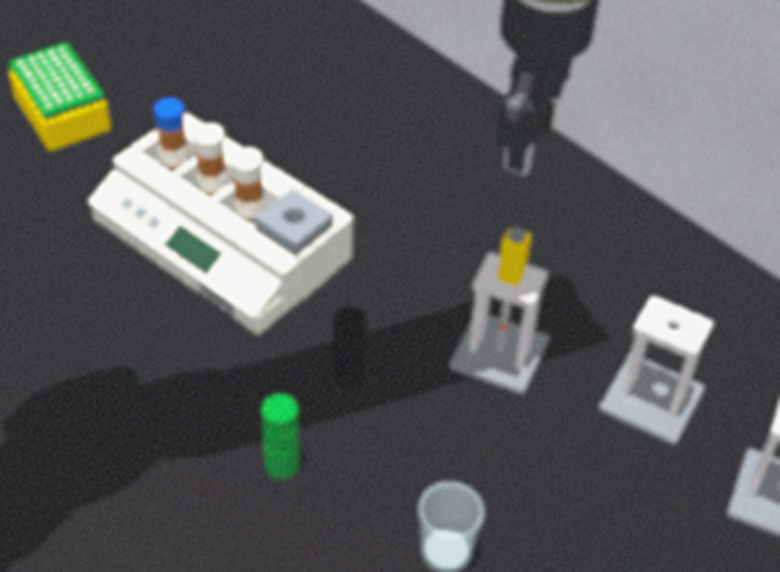

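View pics/ha.png

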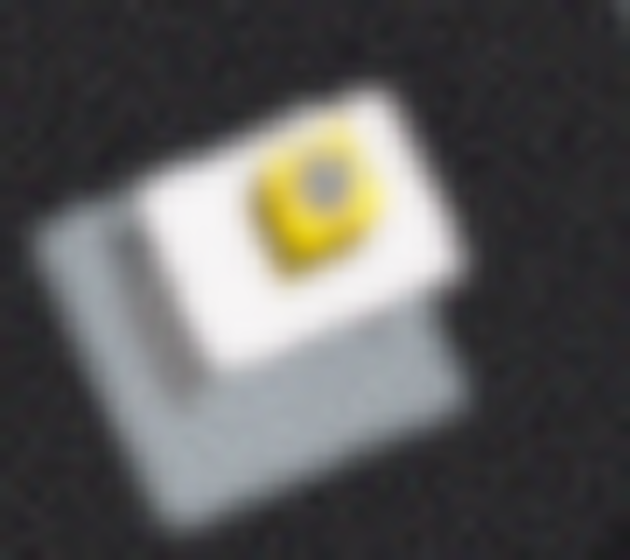

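View pics/hb.png

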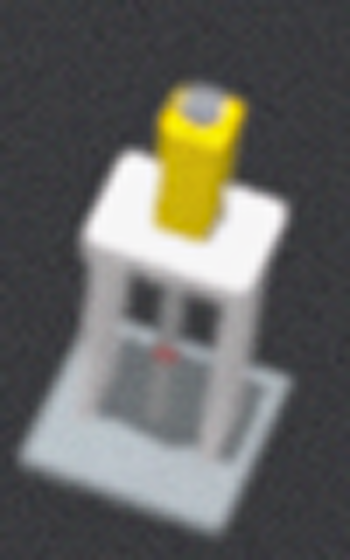

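View pics/top3.png

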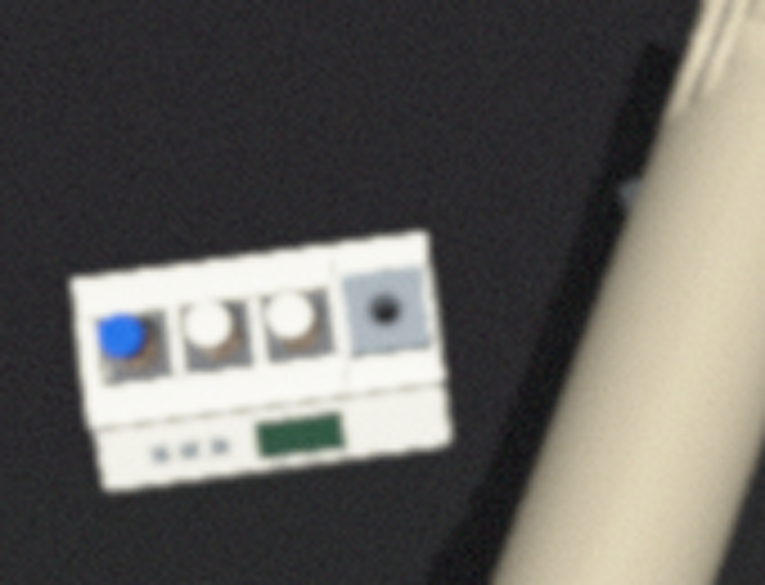

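Both vials stand upright in their cells, and the handle's flats look parallel to the stand's. I'll descend onto the handle.

```bash
python3 -m crank '[[[0.01,-0.02,-0.6,0,0,0,50],[0,0,-0.6,0,0,0,50],[0,0,-0.6,0,0,0,50],[0,0,-0.45,0,0,0,50],[0,0,-0.2,0,0,0,50],[0,0,0,0,0,0,50],[0,0,0,0,0,0,50]]]'
python3 st.py 0.638 -0.176 0.133
```

```text
clock: 19.65
position: [0.6382, -0.1782, 0.1343]
ee_rot: [0.981, 0.196, 0.001, 0.0]
ft_force: [-0.7, 0.2, 0.6]
grip_width: 0.584
t 19.65 p [ 0.6382 -0.1782  0.1343] jaw 22.57 z [ 1.9e-03 -3.0e-04 -1.0e+00] F [-0.7  0.2  0.6] w 49.9 j [-0.2   0.52  0.57  1.5  -0.29  1.2   0.8 ]
need units [-0.003  0.037 -0.022]
```

```bash
python3 -m crank '[[[0,0.02,0,0,0,0,30],[0,0,0,0,0,0,10],[0,0,0,0,0,0,10],[0,0,0,0,0,0,10],[0,0,0,0,0,0,10]]]' 50
python3 st.py 0.638 -0.176 0.133
python3 -m crank '[[[0,0,0.2,0,0,0,10],[0,0,0.4,0,0,0,10],[0,0,0.6,0,0,0,10],[0,0,0.6,0,0,0,10],[0,0,0.5,0,0,0,10],[0,0,0,0,0,0,10],[0,0,0,0,0,0,10]]]'
python3 st.py 0.5555 0.0515 0.133
```

```text
clock: 20.27
position: [0.638, -0.1767, 0.1339]
ee_rot: [0.981, 0.196, 0.001, 0.0]
ft_force: [-0.8, 0.8, 6.1]
grip_width: 0.253
t 20.27 p [ 0.638  -0.1767  0.1339] jaw 22.58 z [ 1.5e-03  2.0e-04 -1.0e+00] F [-0.8  0.8  6.1] w 21.6 j [-0.21  0.52  0.57  1.5  -0.29  1.2   0.8 ]
need units [ 0.     0.012 -0.015]
clock: 21.15
position: [0.6371, -0.1768, 0.2703]
ee_rot: [0.981, 0.196, -0.0, -0.0]
ft_force: [-0.6, 0.4, -0.7]
grip_width: 0.249
t 21.15 p [ 0.6371 -0.1768  0.2703] jaw 22.56 z [-9.e-04  3.e-04 -1.e+00] F [-0.6  0.4 -0.7] w 21.3 j [-0.22  0.44  0.6   1.32 -0.25  1.46  0.76]
need units [-1.36   3.804 -2.288]
```

```bash
python3 -m crank '[[[-0.1,0.3,0,0,0,0,10],[-0.21,0.6,0,0,0,0,10],[-0.21,0.6,0,0,0,0,10],[-0.21,0.6,0,0,0,0,10],[-0.21,0.6,0,0,0,0,10],[-0.21,0.6,0,0,0,0,10],[-0.21,0.5,0,0,0,0,10],[0,0,0,0,0,0,10]]]'
python3 -m crank '[[[0,0,0,0,0,0,10],[0,0,0,0,0,0,10],[0,0,0,0,0,0,10],[0,0,0,0,0,0,10]]]'
python3 st.py 0.5555 0.0515 0.171
python3 - <<'E'
from h import *
for n in("side","top"):
    im,d=manip.camera(n);np.savez(f"pics/{n}4.npz",im=im,d=d)
    c=im[130:230,200:330] if n=="side" else im[180:250,225:330]
    s=6 if n=="side" else 7
    cv2.imwrite(f"pics/{n}4.png",cv2.resize(c,None,fx=s,fy=s,interpolation=cv2.INTER_CUBIC))
E
```

```text
clock: 22.15
position: [0.5542, 0.0554, 0.2702]
ee_rot: [0.98, 0.199, -0.001, -0.001]
ft_force: [-0.0, 0.2, -1.2]
grip_width: 0.25
clock: 22.65
position: [0.5559, 0.0507, 0.2708]
ee_rot: [0.981, 0.195, -0.0, 0.0]
ft_force: [0.9, -0.6, -0.3]
grip_width: 0.248
t 22.65 p [0.5559 0.0507 0.2708] jaw 22.51 z [-1.e-04 -1.e-04 -1.e+00] F [ 0.9 -0.6 -0.3] w 21.2 j [-0.62  0.17  0.51  1.61 -0.08  1.39  0.29]
need units [-0.007  0.014 -1.664]
```

View pics/side4.png

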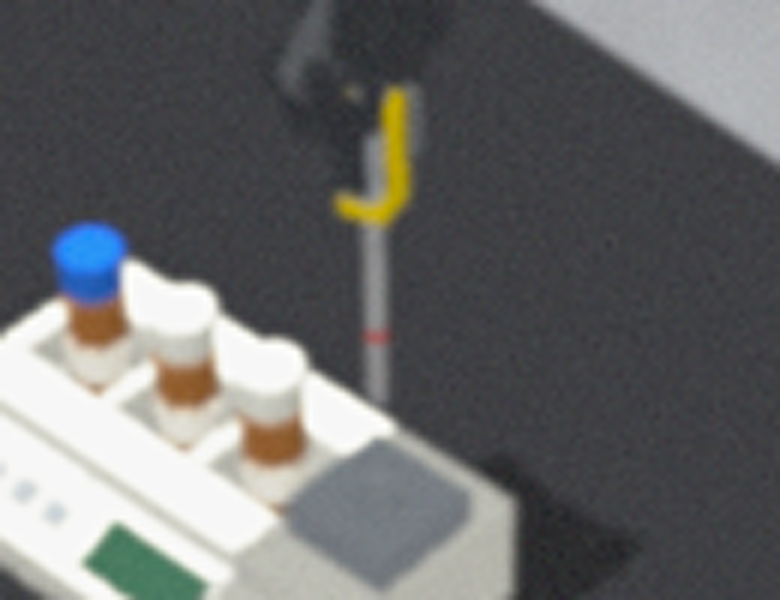

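View pics/top4.png

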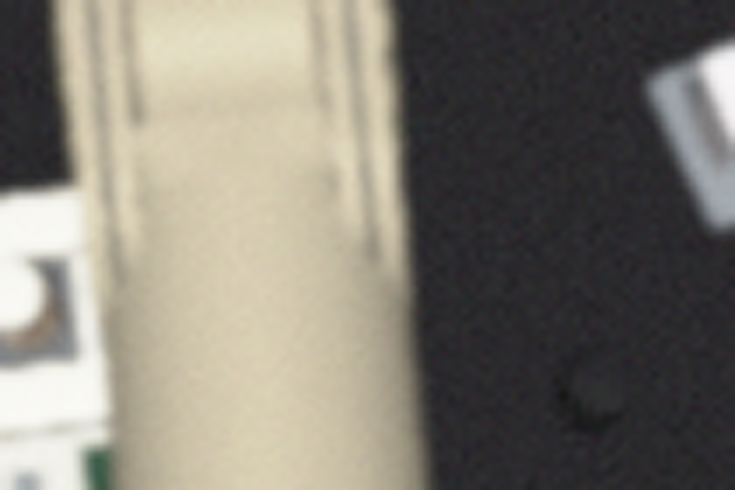

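Run:
```python
from h import *
print('tip obs',(377+.5)/6-.5+200,(402+.5)/6-.5+130,'pred',proj('side',(.5559,.0507,.1449)))
print('ring obs',(376.5+.5)/6-.5+200,(337+.5)/6-.5+130,'pred',proj('side',(.5559,.0507,.1849)))
S=[np.load(f'pics/side{k}.npz')['im'].astype(float) for k in(0,2,3)]
T=[np.load(f'pics/top{k}.npz')['im'].astype(float) for k in(0,2,3)]
s=np.mean(S,0)[190:235,240:290];t=np.mean(T,0)[200:240,245:285]
cv2.imwrite('pics/holes.png',np.vstack([cv2.resize(s,(600,540),interpolation=cv2.INTER_CUBIC)]))
cv2.imwrite('pics/holet.png',cv2.resize(t,(560,560),interpolation=cv2.INTER_CUBIC))
# overlay expected projections
```

```text
tip obs 262.4166666666667 196.58333333333331 pred (np.float64(262.7100961123788), np.float64(196.8092491274793))
ring obs 262.3333333333333 185.75 pred (np.float64(262.4400080837262), np.float64(185.48761520482978))[ WARN:0@0.521] global loadsave.cpp:1063 imwrite_ Unsupported depth image for selected encoder is fallbacked to CV_8U.
```

View pics/holes.png

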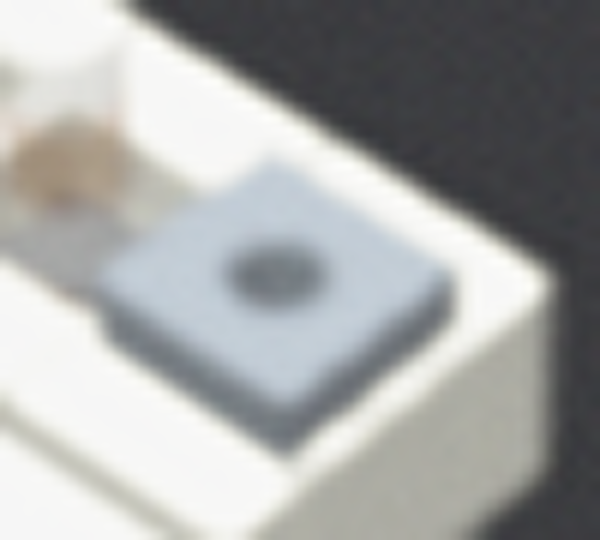

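View pics/holet.png

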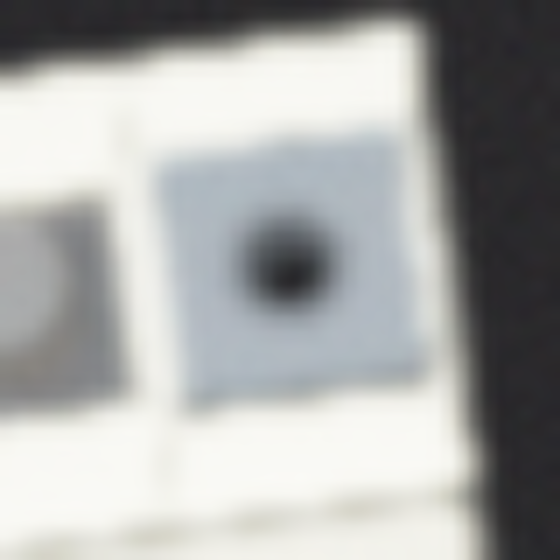

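Run:
```python
from h import *
s=lambda x,y:atz('side',240+(x+.5)/12-.5,190+(y+.5)/12-.5,.085)[:2].round(4)
t=lambda x,y,z=.085:atz('top',245+(x+.5)/14-.5,200+(y+.5)/14-.5,z)[:2].round(4)
print('side hole',s(276,275)); c=np.array([s(275,158),s(455,278),s(287,405),s(100,268)]);print('side block',c.mean(0),[np.linalg.norm(c[i]-c[i-1]) for i in range(4)])
print('top hole',t(288,262)); c=np.array([t(158,168),t(402,128),t(430,372),t(188,405)]);print('top block',c.mean(0),[np.linalg.norm(c[i]-c[i-1]) for i in range(4)])
```

```text
side hole [0.5558 0.0529]
side block [0.55615 0.0522 ] [np.float64(0.05333038533519143), np.float64(0.057294327816983764), np.float64(0.0548077549257402), np.float64(0.06117319674497974)]
top hole [0.5556 0.0518]
top block [0.554175 0.0503  ] [np.float64(0.05607717895900255), np.float64(0.057671223326716405), np.float64(0.05766749517709253), np.float64(0.056625965775428506)]
```

```bash
python3 -m crank '[[[0,0.02,-0.3,0,0,0,10],[0,0,-0.3,0,0,0,10],[0,0,-0.15,0,0,0,10],[0,0,0,0,0,0,10],[0,0,0,0,0,0,10],[0,0,0,0,0,0,10]]]'
python3 st.py 0.5557 0.052 0.171
python3 - <<'E'
from h import *
im,d=manip.camera("side");cv2.imwrite("pics/side5.png",cv2.resize(im[155:235,220:320],None,fx=7.5,fy=7.5,interpolation=cv2.INTER_CUBIC))
E
python3 st.py 0.5557 0.052 0.171
```

```text
clock: 23.5
position: [0.5562, 0.0523, 0.2265]
ee_rot: [0.981, 0.196, 0.001, -0.0]
ft_force: [0.3, -0.6, -0.7]
grip_width: 0.249
t 23.5 p [0.5562 0.0523 0.2265] jaw 22.56 z [ 1.e-03  3.e-04 -1.e+00] F [ 0.3 -0.6 -0.7] w 21.3 j [-0.61  0.19  0.5   1.67 -0.1   1.3   0.3 ]
need units [-0.008 -0.006 -0.925]
t 23.55 p [0.5561 0.0524 0.2264] jaw 22.56 z [ 9.e-04  3.e-04 -1.e+00] F [ 0.2 -0.   0.1] w 21.2 j [-0.61  0.19  0.5   1.67 -0.1   1.3   0.3 ]
need units [-0.007 -0.006 -0.924]
```

View pics/side5.png

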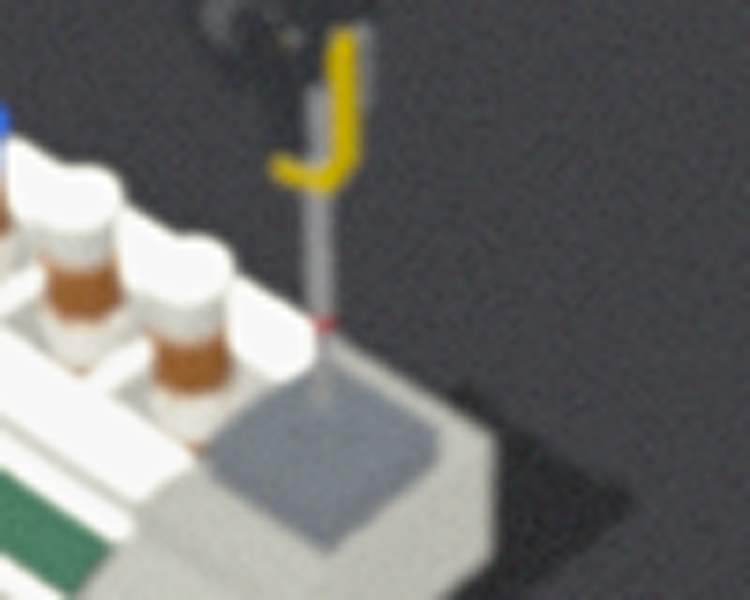

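The rod is in line with the hole, at column 262.5 against 262.5. I'll go down slowly and watch the force.

```bash
python3 -m crank '[[[0,0,-0.1,0,0,0,10],[0,0,-0.15,0,0,0,10],[0,0,-0.1,0,0,0,10],[0,0,0,0,0,0,10],[0,0,0,0,0,0,10]]]'
python3 st.py 0.5557 0.052 0.171
python3 -m crank '[[[0,0,-0.15,0,0,0,10],[0,0,-0.15,0,0,0,10],[0,0,-0.1,0,0,0,10],[0,0,0,0,0,0,10],[0,0,0,0,0,0,10],[0,0,0,0,0,0,10]]]'
python3 st.py 0.5557 0.052 0.171
```

```text
clock: 24.18
position: [0.5559, 0.0524, 0.205]
ee_rot: [0.981, 0.196, 0.0, -0.0]
ft_force: [0.4, 0.1, -0.6]
grip_width: 0.249
t 24.18 p [0.5559 0.0524 0.205 ] jaw 22.56 z [ 2.e-04  1.e-04 -1.e+00] F [ 0.4  0.1 -0.6] w 21.3 j [-0.61  0.21  0.5   1.7  -0.1   1.26  0.31]
need units [-0.004 -0.006 -0.567]
clock: 24.92
position: [0.5561, 0.0524, 0.1812]
ee_rot: [0.981, 0.196, 0.0, -0.0]
ft_force: [-0.7, -0.2, -1.0]
grip_width: 0.248
t 24.93 p [0.5561 0.0524 0.1812] jaw 22.56 z [ 6.e-04  2.e-04 -1.e+00] F [-0.7 -0.2 -1. ] w 21.2 j [-0.6   0.23  0.5   1.73 -0.12  1.21  0.32]
need units [-0.006 -0.006 -0.171]
```

```bash
python3 -m crank '[[[0,0,-0.09,0,0,0,10],[0,0,-0.06,0,0,0,10],[0,0,0,0,0,0,10],[0,0,0,0,0,0,10],[0,0,0,0,0,0,10]]]'
python3 st.py 0.5557 0.052 0.171
python3 - <<'E'
from h import *
ims=[manip.camera("side")[0].astype(float) for _ in range(4)]
im=np.mean(ims,0);np.save('pics/s6.npy',im);cv2.imwrite("pics/side6.png",cv2.resize(im[170:230,235:290],None,fx=10,fy=10,interpolation=cv2.INTER_CUBIC).clip(0,255).astype(np.uint8))
E
python3 st.py 0.5557 0.052 0.171
```

```text
clock: 25.55
position: [0.556, 0.0523, 0.1721]
ee_rot: [0.981, 0.196, 0.0, -0.0]
ft_force: [0.1, 0.2, -1.6]
grip_width: 0.251
t 25.55 p [0.556  0.0523 0.1721] jaw 22.56 z [ 3.e-04  1.e-04 -1.e+00] F [ 0.1  0.2 -1.6] w 21.4 j [-0.6   0.24  0.5   1.74 -0.12  1.19  0.32]
need units [-0.004 -0.006 -0.018]
t 25.75 p [0.5559 0.0523 0.172 ] jaw 22.56 z [ 2.e-04  1.e-04 -1.e+00] F [-0.2  0.3 -0.8] w 21.5 j [-0.6   0.24  0.5   1.74 -0.12  1.19  0.32]
need units [-0.004 -0.006 -0.017]
```

View pics/side6.png

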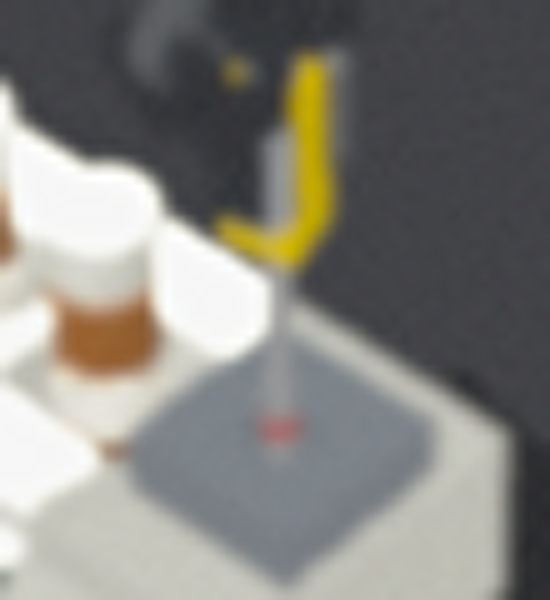

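Run:
```python
from h import *
for z in(.083,.085,.087):print(z,proj('side',(.5559,.0523,z)))
im=np.load('pics/s6.npy');r=im[...,2]-(im[...,0]+im[...,1])/2;w=np.clip(r[206:219,256:270]-8,0,None);v,u=np.mgrid[206:219,256:270];print((w*u).sum()/w.sum(),(w*v).sum()/w.sum())
# side5-type check: ring in side4 (tcp z .2708 -> expected ring .1849)
m=np.load('pics/side4.npz')['im'].astype(float);r=m[...,2]-(m[...,0]+m[...,1])/2;w=np.clip(r[180:192,256:270]-8,0,None);v,u=np.mgrid[180:192,256:270];print((w*u).sum()/w.sum(),(w*v).sum()/w.sum(),proj('side',(.5559,.0507,.1849)),proj('side',(.5559,.0507,.1829)))
```

```text
0.083 (np.float64(262.7302474060276), np.float64(213.07950526014122))
0.085 (np.float64(262.71748019163294), np.float64(212.56050390255257))
0.087 (np.float64(262.704686167968), np.float64(212.04041271853606))
262.5121317157712 212.4770363951473
262.36082474226805 185.68957617411226 (np.float64(262.4400080837262), np.float64(185.48761520482978)) (np.float64(262.4537963503563), np.float64(186.06559605053096))
```

```bash
python3 -m crank '[[[0,0,-0.01,0,0,0,10],[0,0,0,0,0,0,10],[0,0,0,0,0,0,10],[0,0,0,0,0,0,10],[0,0,0,0,0,0,10],[0,0,0,0,0,0,10]]]'
python3 st.py 0.5557 0.052 0.1713
python3 - <<'E'
from h import *
for n in("side","top"):
    im,d=manip.camera(n)
    c=im[130:350,100:400] if n=="side" else im[130:290,110:420]
    cv2.imwrite(f"pics/{n}7.png",cv2.resize(c,None,fx=2.5,fy=2.5,interpolation=cv2.INTER_CUBIC))
E
```

```text
clock: 26.5
position: [0.5558, 0.0523, 0.1713]
ee_rot: [0.981, 0.196, 0.0, -0.0]
ft_force: [-0.0, 0.0, -1.3]
grip_width: 0.251
t 26.5 p [0.5558 0.0523 0.1713] jaw 22.56 z [ 0.  0. -1.] F [-0.   0.  -1.3] w 21.5 j [-0.6   0.24  0.49  1.74 -0.12  1.19  0.32]
need units [-0.002 -0.006 -0.001]
```

View pics/side7.png

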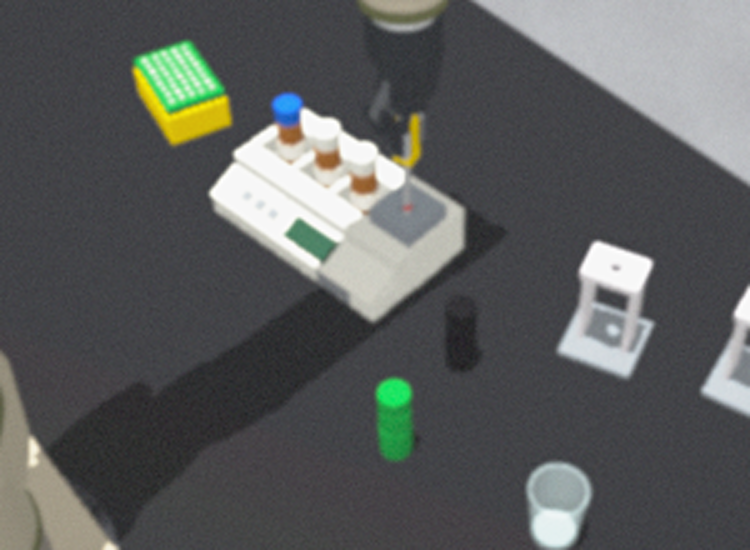

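The picture shows the ring at the collar mouth (407,208), three vials upright, and the beaker and tip box undisturbed. The arm is still and there is no contact force, so I'm handing in.

```bash
python3 - <<'E'
from workcell import manip
print(manip.hand_in())
E
python3 st.py
```

```text
the job is handed in; nothing more can be done
None
the job is handed in; nothing more can be done
```

I stood one white-capped vial in each empty warmer cell and let go. I then lifted the probe from the leftmost stand, lowered it into the guide collar, and handed in at about 27 s while still holding it there.

**Vials:** In the last side picture, both white-capped vials stand upright in their cells. The blue-capped vial, the beaker and the tip box are undisturbed.

**Ring height:** The arm's position puts the ring about 0.6 mm above the collar's top face. The side camera puts it within about 0.5 mm of level. These disagree slightly, but within calibration error.

**Centring:** The rod is within about 0.5 mm of my estimate of the hole centre, though separate measurements of the hole itself spread by about 1 mm. The top camera could not check this because the arm hid the collar.

**Contact and upright:** The arm was still and upright, with sideways force near zero and about 1 N vertically, roughly the probe's weight. No contact force showed in any reading on the way down.

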